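# Take the battery pack out of a lab power unit

## Robot

A 6-joint arm with a two-finger parallel gripper is mounted at the origin on the work surface. World frame = base frame: x ahead of the robot, y to its left, z up, the work surface at z = 0. Lengths are in m, angles in degrees, forces in N, time in s.
With the tool pointing down it reaches from about 0.4 to 0.825 m from the base axis. Payload 7 kg.
Tool frame: the origin (TCP) lies midway between the tips of the shut fingers; the grasp point (between the pads) lies 19 mm behind it (hold_point_z is the distance from the TCP to the grasp point, in m); z points along the fingers, x is the direction in which the jaws open and shut, and the axes are right-handed (so a half turn about z gives the same grasp; the last joint's range is limited). The gripper opens to 85 mm and grips with 20 to 120 N. Pads are 22 mm wide; open, the fingers measure 114 mm over their backs; the gripper's body (76 mm by 85 mm) begins 54 mm behind the grasp point. The pads swing forward as they close: fully open they stand 13 mm farther back than shut.
Start: joints at [-48.524, 20.546, 0.682, 0, -70.136, -16.507], TCP at [0.285, -0.612, 0.202] pointing down, gripper open.
Joint ranges: [-176.03, 176.03], [-82.01, 121.73], [-58.28, 71.71], [-173.87, 95.51], [-174.79, -0.11], [-173.66, 173.66]. Speed limits (degrees/s): [136.94, 136.94, 172.46, 180, 180, 180].

## Interface

Orientations are given as [roll, pitch, yaw] about the fixed x, y, z axes, in that order (R = Rz(yaw) Ry(pitch) Rx(roll)).
In Python, from bench import movep, move_straight, goto_joints, open_jaws, gripper_close, sleep, inverse_kinematics, get_state, read_camera, PlanningError, sign_off, boxes_of, cut_out, hold_point_z gives the robot as it stands. The module is installed in compiled form; this text tells all that it offers. Calls block until the motion is done:
- movep(position, orientation): joint-space move of the TCP to a pose.
- move_straight(position, vel=0.15, attitude=None, until_force=None): straight line of the TCP; attitude=None keeps the orientation; vel is the mean speed in m/s. With until_force (N) it stops when the force on the tool has changed by that much, and returns True; else False.
- goto_joints(angles): joint-space move.
- open_jaws() and gripper_close(f_grip=None): open the fingers fully, or close them until they stop; f_grip is the grip in N (None keeps the last).
- sleep(seconds).
- inverse_kinematics(position, orientation): joint angles nearest the present ones, or None.
- get_state(): the state.
- read_camera(name): name is "scene" or "top" or "wrist"; returns a dict with "image" (480x640x3 uint8, blue, green, red), "fx", "fy", "cx", "cy" (pixels), "k1" (the pictures are not rectified: a ray, as slopes to the right and down, at radius r is drawn at 1 + k1 r^2 times it, then the intrinsics apply), "rvec" (rotation vector, rad) and "tvec" (3), from world to camera coordinates, as OpenCV has them. Camera axes: x right, y down, z forward; pixel columns grow to the right and rows downward; lengths in m; the calibration is good to about 2 mm. A picture is of the moment at which its call begins. There is no depth.
A pose or a line that the arm cannot do raises PlanningError and nothing moves.
- sign_off(): hands the job in, once; it reports no verdict.
Trained networks look in a picture, given as the dict that the camera call returned (one of the last four; its "shot" number tells which), for a name from the list of things; names that differ only in an ending like _2 or _b are one class to them, and where a whole thing is asked for, a point or a joint stands for the part that bears it (a point fixed in the world has none). Each returns a list of dicts, best first, with "conf" (0 to 1); they miss things now and then, are a little off and sometimes report something else, mostly with a low value. They report only what shows in the picture. A call takes as long as a camera call. They do not tell look-alikes from the thing itself.
- boxes_of(picture, label): "uv" ([column, row] in pixels, amid what is visible of it).
- cut_out(picture, label): "pixels" (480x640 bool, what is visible of it) and "uv" ([column, row] in pixels, amid what is visible of it).
The state is a dict: "time_s": time; "joint_pos": joint angles; "qvel": joint speeds; "joint_efforts": joint torques, N m; "eef_pos": TCP position; "ee_rot": TCP orientation; "wrist_force": force on the tool from outside, world axes, zero at the start; "wrist_torque": the same for the moment, N m; "grip_width": finger opening in m.
Only numpy, scipy, OpenCV 4.12 (cv2) and the standard library are available. Lean on these libraries where they do the work, as an engineer would, in place of code of your own. Each camera call takes 0.05 s, during which the arm holds its last target.

## Task

Open the power unit by squeezing the two snap tabs on its cover towards each other and, with them held in, lifting the cover straight off; lay the cover on the grey fabric pad, tabs upward. Then lift the battery pack out of the bay and set it down upright and flat in the aluminium charging tray, lengthwise along the tray. Put both down rather than dropping them, let go of them, and leave the other things on the bench where they are.

Things in the scene. Friction and masses are not known exactly. Their poses are not given: they have to be found in the camera images.
- bay_rim (a point): Power unit: beige box fixed to the bench, 150 (its x) x 170 (its y) x 80 mm high. This point is the centre of the battery bay's mouth, level with the unit's top, 80 mm above the bench; z up. Mouth 110 (x) x 120 (y) mm; bay floor 68 mm below this point. Under the 6 mm thick ledges at the mouth's +y and -y sides the bay is wider (154 mm in y).
- cover_grip (a point): Loose plastic cover (about 0.2 kg) shutting the bay: panel 120 (its x) x 136 (its y) x 4 mm on the unit's top, axes along the unit's. Two upright tabs stand on it face to face. This point is midway between them at half their height, 16 mm above the panel's top; z up. A skirt below makes it rest on a flat surface with this point 35 mm above it. Held by the pressed tabs, it can be carried.
- tab_a (a joint): Tab at the cover's +y, 30 mm wide (x), 6 thick, rising 32 above the panel; outer faces of the two tabs 60 mm apart when free, 44 when both are in. Value: travel inward (to -y), 0 to 0.008 m; spring 1.4 N free, about 9 N fully in. A barb on it catches under the unit's ledge: the cover lifts off, straight up, only while both tabs are pressed in 7 mm or more.
- tab_b (a joint): Tab at the cover's -y: how far it is pressed inward (towards +y), 0 free to 0.008 m fully in; same spring.
- pack_center (a point): Loose battery pack, black block with a pale label, 90 (its x) x 44 (its y) x 50 mm high, about 0.45 kg (may vary by a third), standing on the bay floor under the cover; this point is its centre, 25 mm above its underside. Its x runs roughly along the unit's x. z up.
- pad_top (a point): Grey fabric pad fixed to the bench, 180 (its x) x 190 (its y) x 8 mm; this point is the centre of its top. z up. It may be left or right of the unit.
- dock_in (a point): Aluminium charging tray fixed to the bench, 160 (its x) x 130 (its y) mm with a grey plug box outside its +x end; a flat floor 8 mm above the bench, inside 150 x 120 mm, with a lip 8 mm high all round; this point is the centre of the floor. z up. It stands on the other side of the unit from the pad.
- driver: Bystander, to be left alone: loose screwdriver, black grip, 190 mm, lying along its x, between the unit and what stands on its left. Origin at the middle of its underside.
- spanner: Bystander, to be left alone: loose steel spanner, 170 mm, lying along its x, between the unit and what stands on its right. Origin at the middle of its underside.
- motor: Bystander, to be left alone: square dark motor 60 x 60 mm, 73 mm tall, beyond the unit on the right. Origin at the centre of its underside.
- mug: Bystander, to be left alone: white mug, 80 mm across, 95 mm tall, beyond the unit. Origin at the centre of its underside.
- bin: Bystander, to be left alone: grey open parts bin 110 x 150 x 55 mm, beyond the unit. Origin at the centre of its underside.
- jar: Bystander, to be left alone: jar 64 mm across, 85 mm tall, beyond the unit. Origin at the centre of its underside.
There are look-alikes about, which are no part of the job. Leave any brown or purple look-alike of the part that bears cover_grip alone.

How it is judged:
By the outcome, as a careful person would: the job done as asked, in the order asked, and still so for the second after the job is handed in, with the robot touching nothing.
It also fails if it takes over 59 s, if anything falls off the work surface, if the arm or the gripper's body presses on something with over 40 N, if the wrist force passes 120 N, or if a joint passes its speed limit or range.

## Working session

There is one attempt and no reset: what is moved stays moved. The work goes in short steps, each a Python script; the robot and the scene stay as the last script left them, time stands still between calls to the robot, and variables do not carry over. Pictures are saved under pics/ and viewed, and the job is handed in when it is done.

```bash
mkdir -p pics; cat > h.py <<'E'
import numpy as np, cv2
from bench import *
def K(p): return np.array([[p["fx"],0,p["cx"]],[0,p["fy"],p["cy"]],[0,0,1.]])
def D(p): return np.array([p["k1"],0,0,0.])
def px(p,P): return cv2.projectPoints(np.array(P,float).reshape(-1,1,3),np.array(p["rvec"],float),np.array(p["tvec"],float),K(p),D(p))[0].reshape(-1,2)
def unp(p,uv,z):
    n=cv2.undistortPoints(np.array(uv,float).reshape(-1,1,2),K(p),D(p)).reshape(-1,2)
    R=cv2.Rodrigues(np.array(p["rvec"],float))[0]; c=-R.T@np.array(p["tvec"],float).ravel()
    d=np.c_[n,np.ones(len(n))]@R
    return c+d*((z-c[2])/d[:,2])[:,None]
E
python3 - <<'E'
from h import *
for n in ("top","scene","wrist"):
    p=read_camera(n); cv2.imwrite(f"pics/{n}0.png",p["image"])
    for l in (["cover_grip","tab_a","pack_center","driver","spanner"] if n!="wrist" else []):
        print(n,l,[(round(b["conf"],2),np.round(b["uv"])) for b in boxes_of(p,l)])
    R=cv2.Rodrigues(np.array(p["rvec"],float))[0]; print(n,-R.T@np.array(p["tvec"],float).ravel(), p["fx"],p["k1"])
s=get_state();print(s["time_s"],s["ee_rot"],s["eef_pos"],s["grip_width"],hold_point_z)
E
```

```text
top cover_grip [(0.77, array([312., 228.])), (0.75, array([438., 342.])), (0.59, array([196., 350.]))]
top tab_a [(0.62, array([184., 353.])), (0.59, array([446., 347.])), (0.45, array([300., 225.])), (0.43, array([430., 335.]))]
top pack_center [(0.48, array([198., 263.]))]
top driver [(0.68, array([254., 262.]))]
top spanner [(0.6, array([389., 242.])), (0.34, array([312., 232.]))]
top [ 0.44715063 -0.00164762  1.14898834] 472.7409360802949 -0.03955758231019803
scene cover_grip [(0.82, array([326., 232.])), (0.71, array([166., 240.])), (0.67, array([339., 161.])), (0.28, array([314., 227.]))]
scene tab_a [(0.68, array([337., 218.])), (0.68, array([174., 234.])), (0.51, array([336., 156.])), (0.44, array([155., 233.]))]
scene pack_center []
scene driver [(0.56, array([362., 217.]))]
scene spanner [(0.59, array([254., 284.]))]
scene [ 1.25828178 -0.54238886  0.80645909] 514.1799095513618 -0.06864452993464035
wrist [ 0.21556835 -0.64398395  0.37355516] 421.9430075391327 -0.09406578801202509
0.65 [ 1.79999941e+02 -6.23864125e-04  1.14968319e+02] [ 0.28489124 -0.61188666  0.20161301] 0.08522690845741322 0.0187
```

View pics/top0.png

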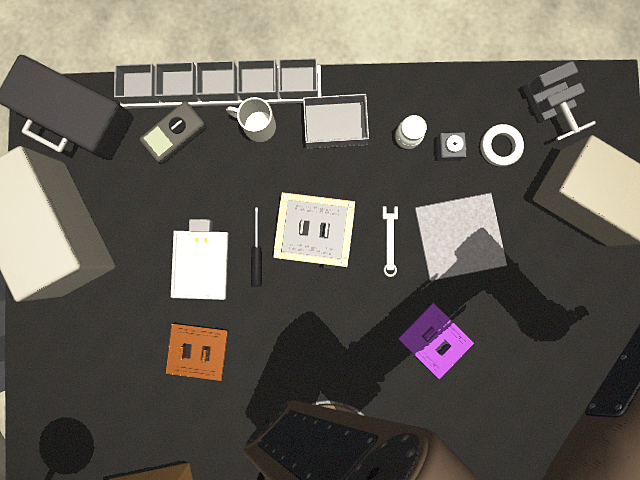

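View pics/scene0.png

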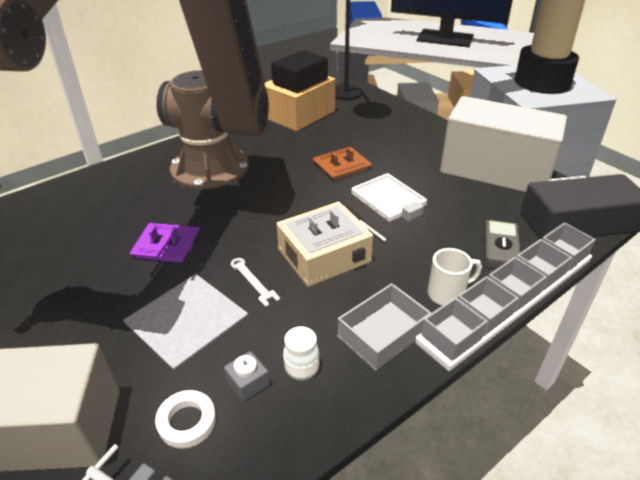

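The cover could be the grey one on the beige unit at top (312,228), the brown one at (196,350) or the purple one at (438,342). The grey one fits: it is the only one on a beige box, and the other two are the named look-alikes. I'll confirm in a crop and measure.

```bash
python3 - <<'E'
from h import *
p=read_camera("top"); im=p["image"]
cv2.imwrite("pics/crop1.png",cv2.resize(im[180:320,160:310+60],None,fx=3.8,fy=3.8,interpolation=cv2.INTER_CUBIC)[:600,:800])
cv2.imwrite("pics/crop2.png",cv2.resize(im[180:290,370:530],None,fx=4,fy=4,interpolation=cv2.INTER_CUBIC))
hsv=cv2.cvtColor(im,cv2.COLOR_BGR2HSV)
def rect(mask,z,name):
    n,l,st,c=cv2.connectedComponentsWithStats(mask.astype(np.uint8)); 
    k=1+np.argmax(st[1:,4]); cs,_=cv2.findContours((l==k).astype(np.uint8),cv2.RETR_EXTERNAL,cv2.CHAIN_APPROX_NONE)
    c=max(cs,key=len).reshape(-1,2); w=unp(p,c,z)[:,:2]
    r=cv2.minAreaRect((w*1000).astype(np.float32)); print(name,r, np.round(cv2.boxPoints(r)).tolist())
def win(x0,x1,y0,y1):
    m=np.zeros(im.shape[:2],bool); m[y0:y1,x0:x1]=1; return m
V=hsv[...,2];S=hsv[...,1]
rect(win(260,370,180,280)&(V>120),.08,"unit")
rect(win(265,365,185,275)&(V>120)&(S<20),.084,"cover")
rect(win(160,240,228,310)&(V>150),.016,"tray")
rect(win(405,520,185,290)&(V>45),.008,"pad")
for l in ("tab_a","cover_grip"):
  for b in cut_out(p,l): 
    print(l,round(b["conf"],2),b["uv"],unp(p,b["uv"],.1)[0][:2])
E
```

```text
unit ((528.9624633789062, 22.52715301513672), (171.0770263671875, 151.7466583251953), 81.55734252929688) [[441.0, -51.0], [591.0, -73.0], [617.0, 96.0], [466.0, 118.0]]
cover ((530.0697631835938, 21.903709411621094), (134.10072326660156, 118.40655517578125), 81.97711944580078) [[462.0, -36.0], [579.0, -53.0], [598.0, 80.0], [481.0, 97.0]]
tray ((457.9658508300781, 302.9571533203125), (133.63226318359375, 170.07106018066406), 87.21748352050781) [[370.0, 240.0], [540.0, 232.0], [546.0, 366.0], [376.0, 374.0]]
pad ((508.7837219238281, -334.1961669921875), (280.1995544433594, 251.53851318359375), 88.85714721679688) [[380.0, -472.0], [632.0, -477.0], [637.0, -197.0], [386.0, -192.0]]
tab_a 0.64 [205.5, 352.7] [0.25838028 0.26736612]
tab_a 0.58 [185.7, 353.8] [0.25645938 0.31169245]
tab_a 0.51 [301.5, 225.5] [0.53607709 0.04959571]
tab_a 0.36 [327.1, 227.4] [ 0.53062915 -0.00731695]
cover_grip 0.83 [313.6, 228.1] [0.5297005  0.02275068]
cover_grip 0.56 [197.0, 350.4] [0.26365774 0.28630904]
```

View pics/crop1.png

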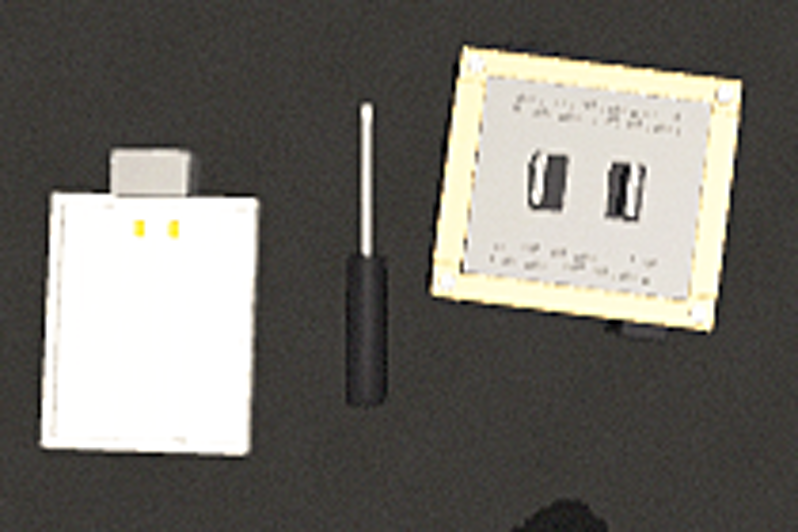

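View pics/crop2.png

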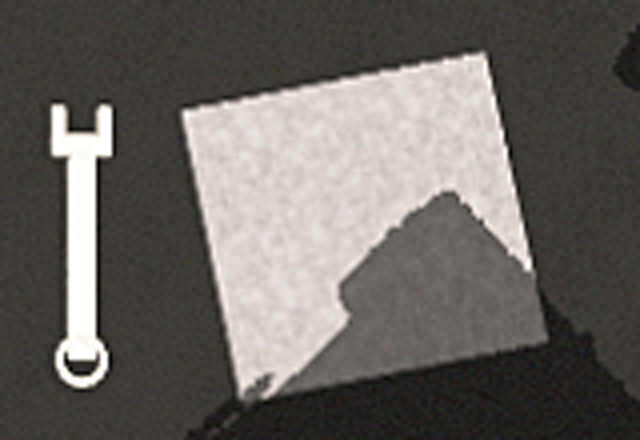

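```bash
python3 - <<'E'
from h import *
movep([0.5298,0.0222,0.20],[180,0,81.9])
s=get_state();print(s["time_s"],s["eef_pos"],s["ee_rot"],s["joint_pos"])
p=read_camera("wrist"); cv2.imwrite("pics/w1.png",p["image"])
q=read_camera("top"); cv2.imwrite("pics/t1.png",q["image"])
c=np.array([[415.75,207.5],[491.75,193.25],[506.75,265],[430,280.5]])
w=unp(q,c,.008)[:,:2];print("pad",w.round(4).tolist(),w.mean(0),np.degrees(np.arctan2(*(w[0]-w[3])[::-1])),np.degrees(np.arctan2(*(w[1]-w[2])[::-1])))
for l in ("tab_a","cover_grip"):
  for b in cut_out(p,l): print(l,round(b["conf"],2),b["uv"],unp(p,b["uv"],.1)[0][:2])
im=p["image"];hsv=cv2.cvtColor(im,cv2.COLOR_BGR2HSV)
E
```

```text
3.2167 [0.52990306 0.02168829 0.19999023] [-1.79999782e+02  5.60438903e-03  8.18691566e+01] [ 2.35491080e+01  6.96292489e+00 -1.76371649e+01  5.11963879e-03
 -6.54030386e+01 -1.21682083e+02]
pad [[0.5818, -0.2234], [0.6128, -0.4093], [0.4382, -0.4385], [0.405, -0.2522]] [ 0.50944226 -0.33086149] 9.237488735014102 9.504432981091773
tab_a 0.86 [271.5, 221.3] [ 0.52369126 -0.00407733]
tab_a 0.84 [354.1, 227.7] [0.53590557 0.05006035]
cover_grip 0.75 [311.3, 209.2] [0.51923988 0.02341418]
```

View pics/w1.png

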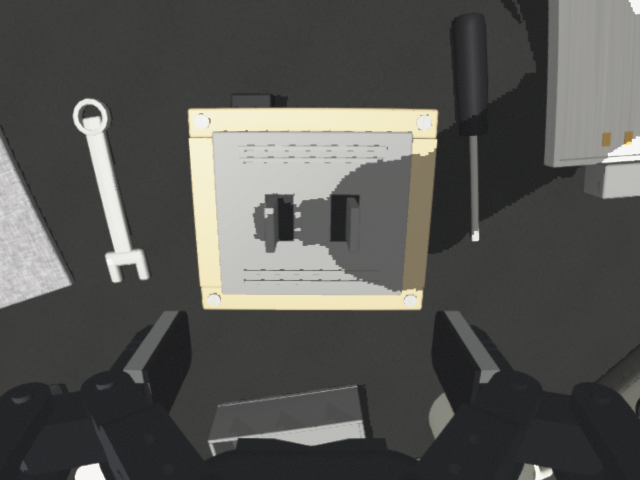

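View pics/t1.png

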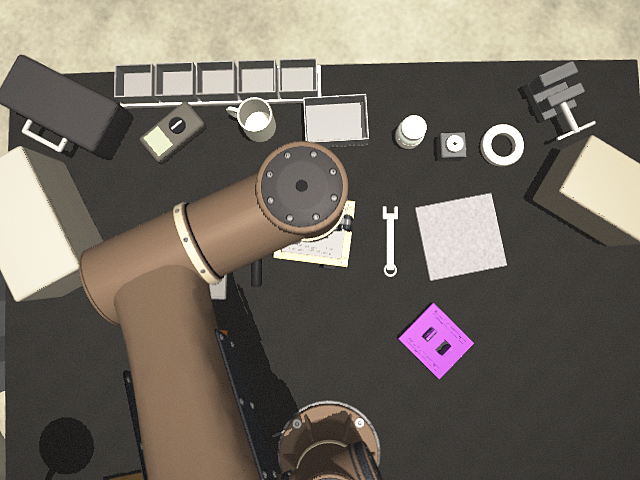

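The wrist picture shows the grey cover on the beige unit, with its two tabs at (271,221) and (354,228). I'll refine the pose from the corners of the unit at (189,109), (437,110), (422,310), (203,310).

```bash
python3 - <<'E'
from h import *
p=read_camera("wrist")
for n,c,z in (("unit",[(189,109),(437,110),(422,310),(203,310)],.08),("cover",[(212,132),(412,132),(406,295),(221,295)],.084)):
    w=unp(p,c,z)[:,:2]; d=lambda a,b:np.degrees(np.arctan2(*(w[b]-w[a])[::-1]))
    print(n,w.round(4).tolist(),w.mean(0),d(0,1)-90,d(3,2)-90,d(0,3),d(1,2),[np.linalg.norm(w[i]-w[i-1]) for i in range(4)])
# tab tops z=.116, outer edges
print(px(p,[[.5298,.0222,.084]]))
yaw=np.radians(-8.1);c0=np.array([.5298,.0222]);ux=np.array([np.cos(yaw),np.sin(yaw)]);uy=np.array([-ux[1],ux[0]])
im=p["image"].copy()
for a in (-.015,.015):
  for b in (-.03,-.024,.024,.03):
    for z in (.084,.116):
      P=c0+a*ux+b*uy; u=px(p,[[*P,z]])[0]; cv2.circle(im,tuple(int(v) for v in u.round()),1,(0,0,255) if z>.1 else (0,255,0),-1)
cv2.imwrite("pics/w2.png",cv2.resize(im[110:310,190:440],None,fx=3,fy=3,interpolation=cv2.INTER_CUBIC))
E
```

```text
unit [[0.4435, -0.0488], [0.4677, 0.1163], [0.6152, 0.0963], [0.5912, -0.0714]] [0.5294023  0.02308768] -8.336697309922556 -8.13601495384357 -8.692929139066901 -7.729260321094484 [np.float64(0.1493611728038025), np.float64(0.16691621759675956), np.float64(0.14877323196930273), np.float64(0.16942312259681577)]
cover [[0.4608, -0.0355], [0.4798, 0.0973], [0.5985, 0.0841], [0.5788, -0.0536]] [0.52948341 0.02308041] -8.121276076679905 -8.138228233873804 -8.740766350622135 -6.348772218526394 [np.float64(0.11941574120722764), np.float64(0.13409108428927805), np.float64(0.1195070924667324), np.float64(0.1390786906451265)]
[[311.65316327 218.60216439]]
```

View pics/w2.png

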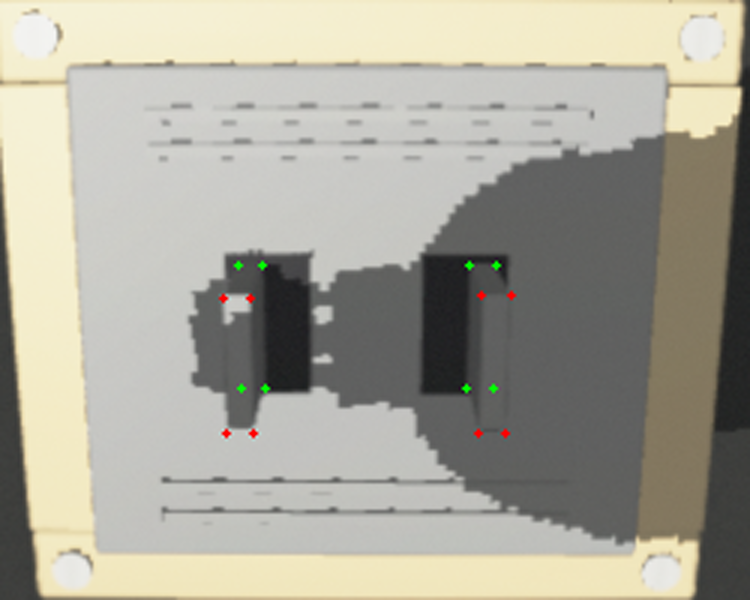

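The crop confirms that the projected tab model fits within about 1 mm. I'll go down and squeeze.

```bash
python3 - <<'E'
from h import *
print(move_straight([0.5295,0.0225,0.086],vel=0.1,until_force=15))
gripper_close(40)
s=get_state();print(s["time_s"],s["eef_pos"],s["wrist_force"],s["grip_width"])
p=read_camera("scene");cv2.imwrite("pics/s2.png",cv2.resize(p["image"][150:320,220:430],None,fx=3.5,fy=3.5))
E
```

```text
False
5.525 [0.52945761 0.02248193 0.08596485] [-0.58364514  0.2701831   0.45911606] -6.94357474234645e-05
```

View pics/s2.png

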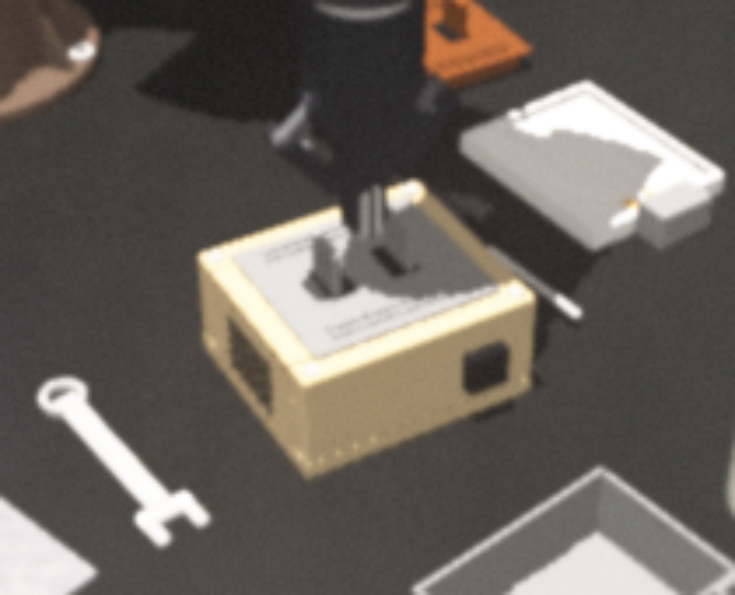

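The jaws shut to 0, so they missed the tabs. I'll check where the fingers really are.

```bash
python3 - <<'E'
from h import *
p=read_camera("scene");im=p["image"]
print(px(p,[[.5295,.0225,.084],[.5295,.0225,.086],[.5295,.0225,.116]]))
big=cv2.resize(im[170:270,270:380],None,fx=6,fy=6,interpolation=cv2.INTER_CUBIC)
yaw=np.radians(-8.1);c0=np.array([.5295,.0225]);ux=np.array([np.cos(yaw),np.sin(yaw)]);uy=np.array([-ux[1],ux[0]])
def dot(P,c):
    u=(px(p,[P])[0]-[270,170]+.5)*6; cv2.circle(big,tuple(int(v) for v in u),3,c,-1)
for a in (-.015,.015):
  for b in (-.03,.03):
    for z in (.084,.116): dot([*(c0+a*ux+b*uy),z],(0,0,255) if z>.1 else (0,255,0))
dot([.5295,.0225,.086],(255,0,0))
cv2.imwrite("pics/s3.png",big)
w=read_camera("wrist");cv2.imwrite("pics/w3.png",w["image"])
E
```

```text
[[323.59787437 226.0240123 ]
 [323.59432354 225.33197399]
 [323.53997346 214.77009224]]
```

View pics/s3.png

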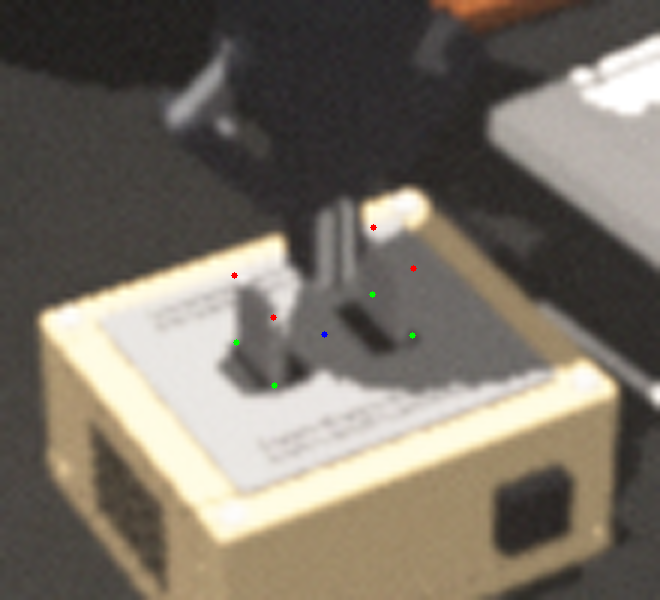

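View pics/w3.png

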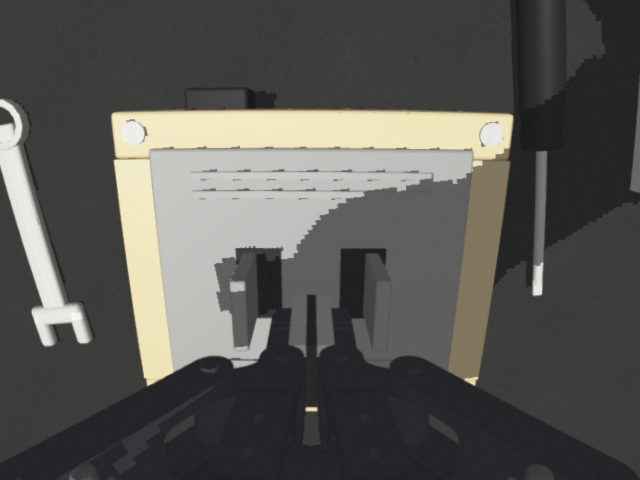

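```bash
python3 - <<'E'
from h import *
w=read_camera("wrist");p=read_camera("scene")
s=get_state();print(s["eef_pos"],s["ee_rot"],s["joint_pos"],s["time_s"])
for z in (.086,.096,.106,.116): print(z,px(w,[[.5295,.0225,z]]),px(p,[[.5295,.0225,z]]))
big=cv2.resize(w["image"][230:420,200:420],None,fx=3.6,fy=3.1,interpolation=cv2.INTER_CUBIC)
cv2.imwrite("pics/w4.png",big)
big=cv2.resize(p["image"][190:245,290:370],None,fx=10,fy=10,interpolation=cv2.INTER_CUBIC)
big=np.clip(big.astype(float)*1.8,0,255).astype(np.uint8)
cv2.imwrite("pics/s4.png",big)
E
```

```text
[0.52948918 0.0224861  0.08599391] [-1.79997704e+02  5.37046453e-04  8.18975758e+01] [ 2.36486607e+01  1.31569643e+01 -2.64593823e+01 -9.75441007e-04
 -5.03858882e+01 -1.21750463e+02] 5.775
0.086 [[311.00886385 285.96004583]] [[323.59432354 225.33197399]]
0.096 [[311.00846189 295.6488445 ]] [[323.57643497 221.849337  ]]
0.106 [[311.00802158 306.41933871]] [[323.55831958 218.32889302]]
0.116 [[311.00753759 318.45847227]] [[323.53997346 214.77009224]]
```

View pics/w4.png

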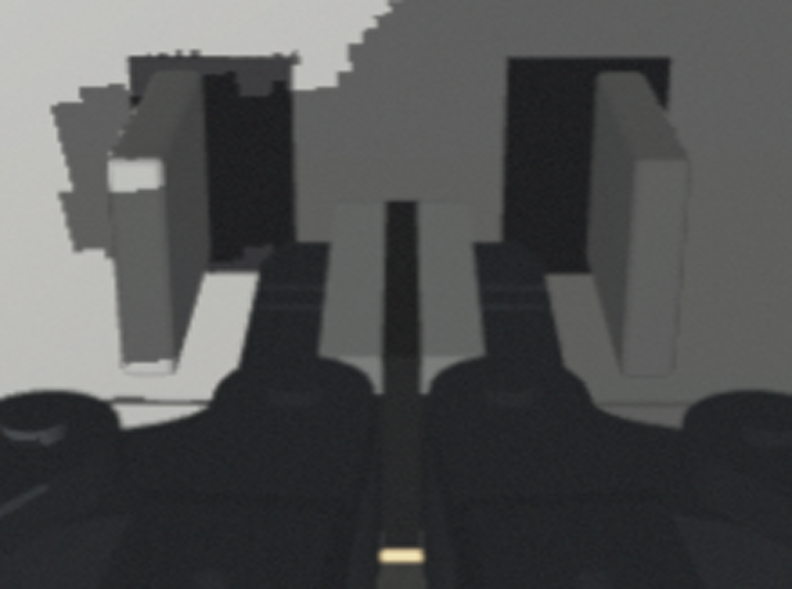

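View pics/s4.png

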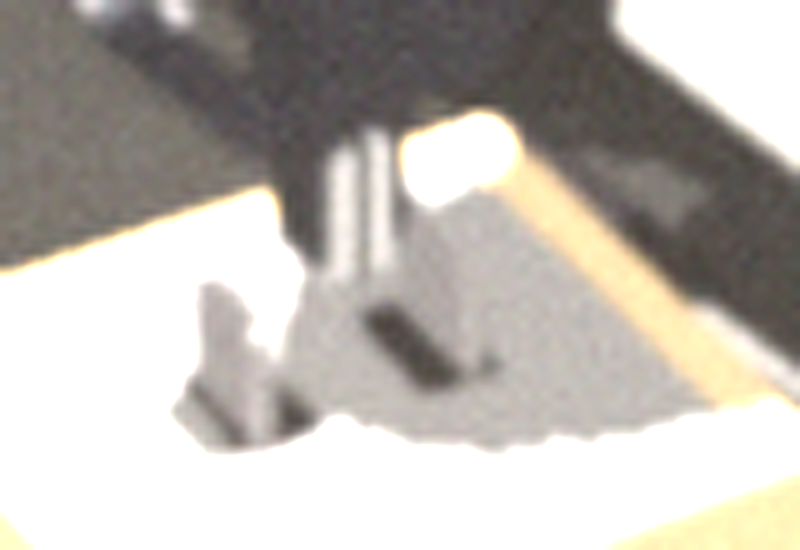

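```bash
python3 - <<'E'
from h import *
w=read_camera("wrist");p=read_camera("scene")
for z in (.086,.096,.106,.116,.126): 
  a=[.5295-.011*.99,.0225+.011*.14,z]; b=[.5295+.011*.99,.0225-.011*.14,z]
  print(z,px(w,[a])[0].round(1),px(w,[b])[0].round(1),"scene +x edge",px(p,[b])[0].round(1),px(p,[a])[0].round(1))
E
```

```text
0.086 [311.  262.8] [311.  308.3] scene +x edge [326.  227.9] [321.2 222.8]
0.096 [311.  271.4] [311.  318.9] scene +x edge [326.  224.4] [321.2 219.3]
0.106 [311. 281.] [311.  330.7] scene +x edge [326.  220.9] [321.1 215.8]
0.116 [311.  291.8] [311.  343.8] scene +x edge [326.  217.3] [321.1 212.2]
0.126 [311. 304.] [311.  358.6] scene +x edge [326.  213.7] [321.1 208.7]
```

The fingertips appear near z≈0.115, while the TCP is reported at 0.086. I'll raise the tool, open the jaws and measure this offset.

```bash
python3 - <<'E'
from h import *
move_straight([0.5295,0.0225,0.16],vel=0.2)
def snap(n):
    s=get_state();print(n,s["eef_pos"],s["grip_width"],s["time_s"])
    p=read_camera("scene");w=read_camera("wrist")
    a=cv2.resize(p["image"][140:240,260:390],None,fx=3,fy=4.5,interpolation=cv2.INTER_CUBIC)
    a=cv2.resize(p["image"][140:240,260:390],None,fx=4,fy=4,interpolation=cv2.INTER_CUBIC)
    def d(img,cam,P,o,f,c): u=(px(cam,[P])[0]-o+.5)*f; cv2.circle(img,tuple(int(v) for v in u),2,c,-1)
    b=cv2.resize(w["image"][220:480,100:540],None,fx=1.5,fy=1.5)
    for z,c in ((0,(0,0,255)),(.0187,(0,255,0)),(.03,(255,255,0))):
        P=[.5295,.0225,.16+z]
        for sx in (-.011,0,.011):
            Q=[P[0]+sx*.99,P[1]-sx*.14,P[2]]; d(a,p,Q,[260,140],4,c); d(b,w,Q,[100,220],1.5,c)
    cv2.imwrite(f"pics/{n}s.png",a);cv2.imwrite(f"pics/{n}w.png",b)
snap("shut"); open_jaws(); snap("open")
a=[cv2.imread(f"pics/{n}.png") for n in("shuts","opens","shutw","openw")]
h1=np.hstack(a[:2]); cv2.imwrite("pics/cs.png",cv2.resize(h1,(800,int(h1.shape[0]*800/h1.shape[1]))))
h2=np.hstack(a[2:]); cv2.imwrite("pics/cw.png",cv2.resize(h2,(800,int(h2.shape[0]*800/h2.shape[1]))))
E
```

```text
shut [0.52958185 0.0226639  0.16057261] -0.00025446932738367524 6.3917
open [0.52948286 0.02248982 0.1600122 ] 0.08561214438267264 7.275
```

View pics/cs.png

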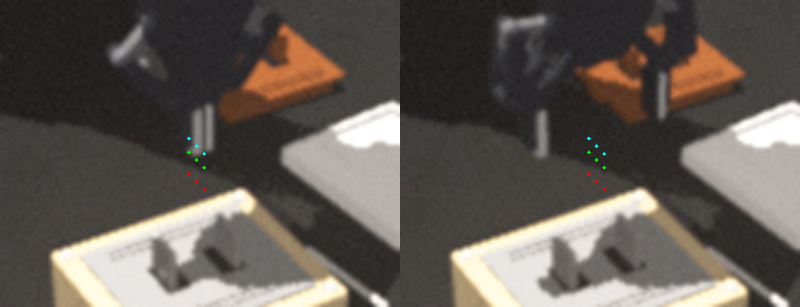

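View pics/cw.png

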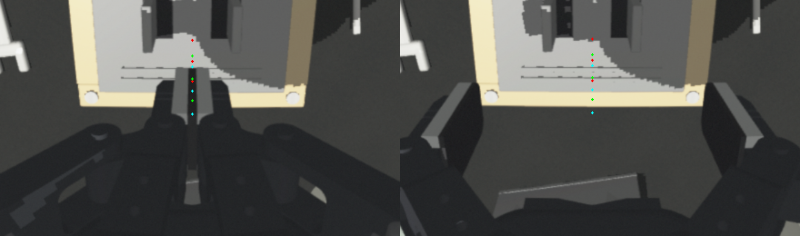

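```bash
python3 - <<'E'
import cv2
a=cv2.imread("pics/shuts.png")[80:300,180:340]; cv2.imwrite("pics/z1.png",cv2.resize(a,None,fx=2.5,fy=2.5))
a=cv2.imread("pics/shutw.png")[60:220,200:440]; cv2.imwrite("pics/z2.png",cv2.resize(a,None,fx=3,fy=3))
E
```

```text
(no output)
```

View pics/z1.png

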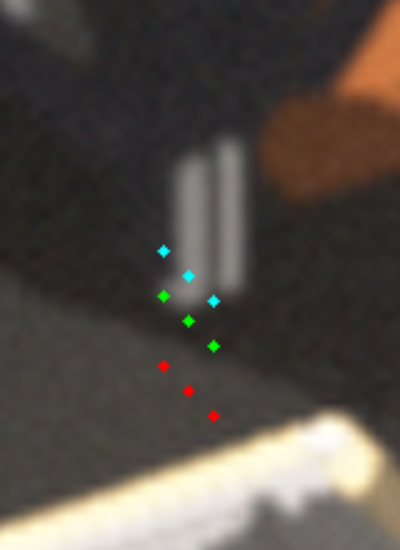

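View pics/z2.png

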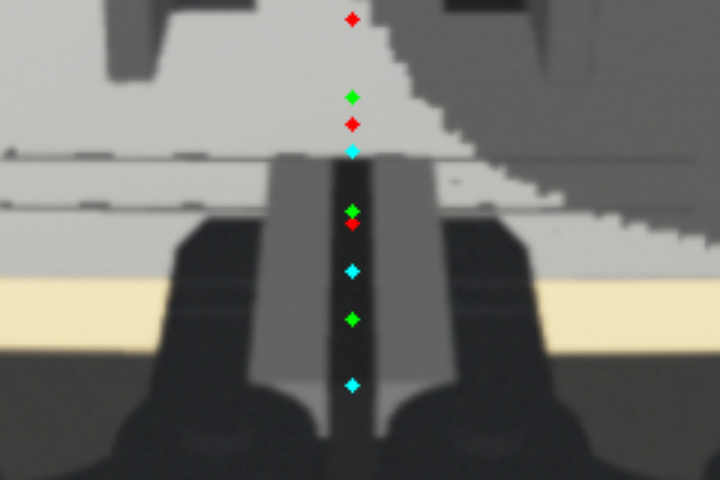

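The measured fingertips sit 30 mm behind the reported TCP in both views, and x and y are right. I'll correct for it with commanded z = wanted z − 0.030 and a force guard.

```bash
python3 - <<'E'
from h import *
print(move_straight([0.5295,0.0225,0.058],vel=0.1,until_force=10))
s=get_state();print(s["eef_pos"],s["wrist_force"])
gripper_close(40)
s=get_state();print(s["time_s"],s["eef_pos"],s["wrist_force"],s["grip_width"])
p=read_camera("wrist");cv2.imwrite("pics/w5.png",p["image"])
p=read_camera("scene");cv2.imwrite("pics/s5.png",cv2.resize(p["image"][150:280,240:410],None,fx=4.5,fy=4.5))
E
```

```text
False
[0.52993676 0.02264367 0.05855427] [-1.20383359  0.38043235  0.26778658]
9.0417 [0.53016324 0.02212552 0.0597613 ] [-3.59111949 -2.28595736 12.81082621] 0.041973610727733666
```

View pics/w5.png

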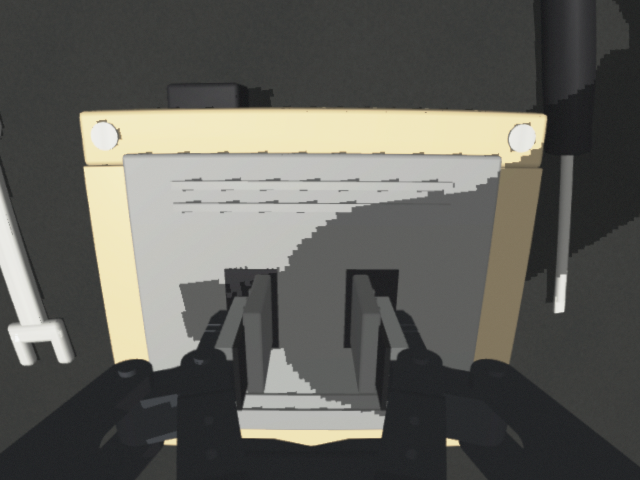

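View pics/s5.png

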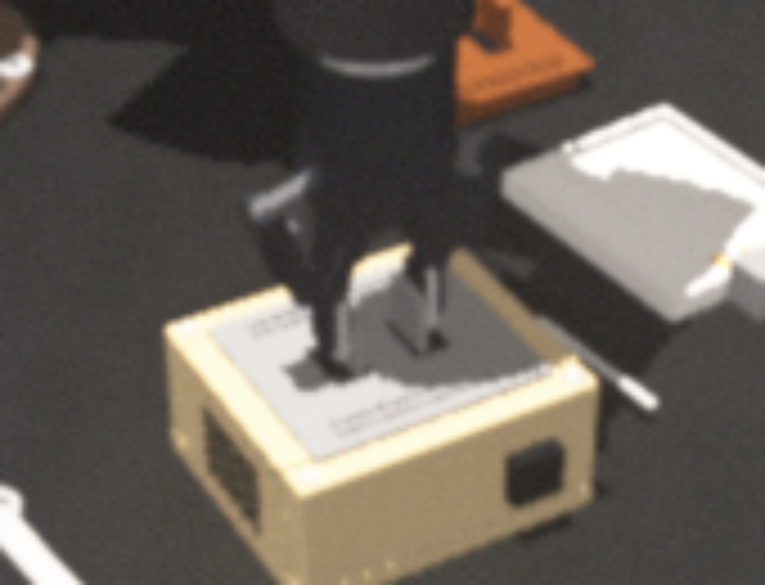

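Both tabs are pressed, with the width at 42 mm and both tabs between the pads. I'll lift straight up.

```bash
python3 - <<'E'
from h import *
s=get_state();x,y,_=s["eef_pos"]
print(move_straight([0.5297,0.0224,0.085],vel=0.06,until_force=40))
s=get_state();print(s["eef_pos"],s["wrist_force"],s["grip_width"])
move_straight([0.5297,0.0224,0.17],vel=0.2)
s=get_state();print(s["time_s"],s["eef_pos"],s["wrist_force"],s["grip_width"])
p=read_camera("wrist");cv2.imwrite("pics/w6.png",p["image"])
p=read_camera("scene");cv2.imwrite("pics/s6.png",cv2.resize(p["image"][100:300,200:450],None,fx=3,fy=3))
for n in ([.5095,-.331,.17],[.5095,-.331,.06]): print(inverse_kinematics(n,[180,0,90+9.4]),inverse_kinematics(n,[180,0,90+9.4-180]))
E
```

```text
False
[0.52959709 0.02247778 0.08501271] [ 0.1160017   0.21695079 -1.96479848] 0.04141572872808929
10.3167 [0.52907334 0.02242066 0.16917625] [ 0.04124624 -0.51588192 -3.37196389] 0.041523269549236845
[-14.60818916  15.51599118 -10.79329858   0.         -63.69071025
 -65.99181084] [-14.60818916  15.51599118 -10.79329858   0.         -63.69071025
 114.00818916]
[-14.60818916  21.41025239 -18.2497833    0.         -50.33996431
 -65.99181084] [-14.60818916  21.41025239 -18.2497833    0.         -50.33996431
 114.00818916]
```

View pics/w6.png

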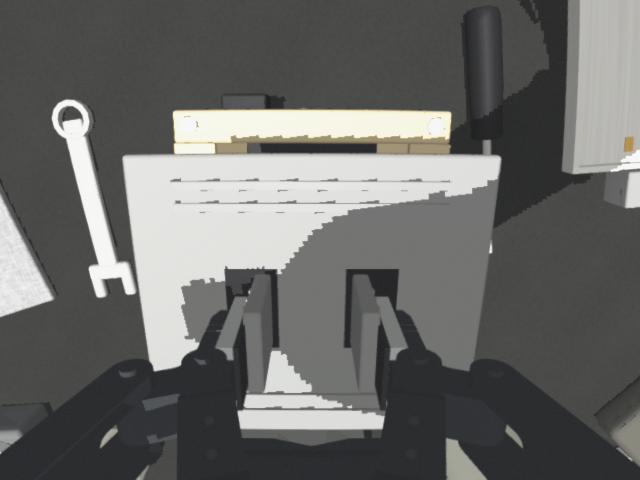

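View pics/s6.png

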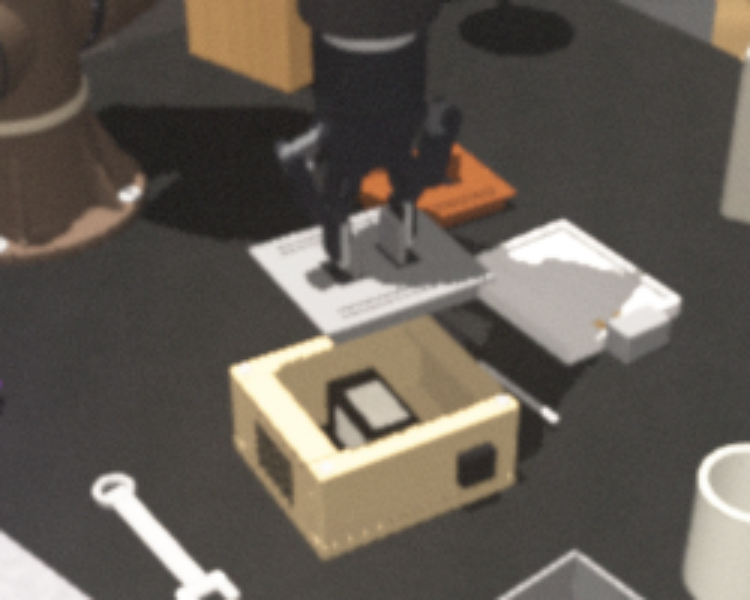

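The cover is off, held level, and the pack shows in the open bay. Next I'll put the cover on the pad.

```bash
python3 - <<'E'
from h import *
movep([.5095,-.331,.12],[180,0,99.4])
move_straight([.5095,-.331,.025],vel=.15)
r=move_straight([.5095,-.331,-.003],vel=.03,until_force=5)
s=get_state();print(r,s["time_s"],s["eef_pos"],s["wrist_force"],s["grip_width"])
p=read_camera("scene");cv2.imwrite("pics/s7.png",cv2.resize(p["image"][200:400,80:330],None,fx=3,fy=3))
E
```

```text
True 13.25 [ 0.50928316 -0.33095508  0.00295738] [-0.96828273  0.56136051  6.0342999 ] 0.04145142346180939
```

View pics/s7.png

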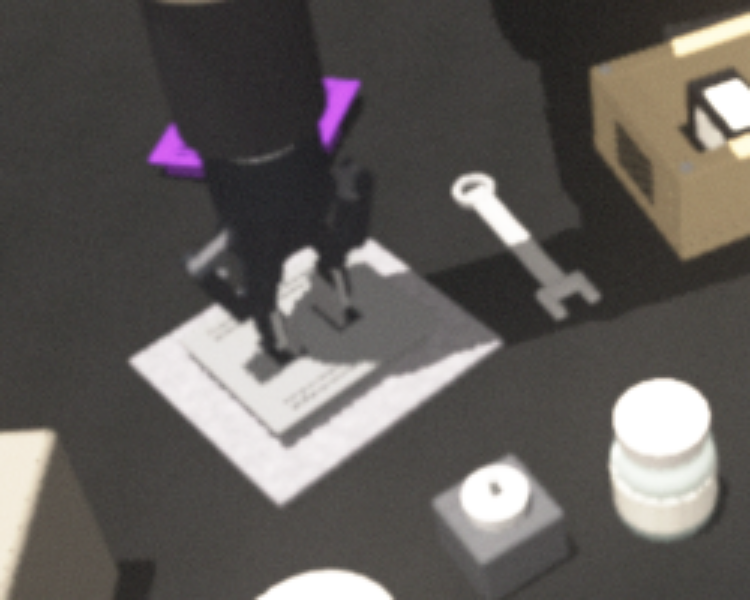

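Contact came at exactly the expected height, and the cover lies on the pad. I'll release it and measure the pack.

```bash
python3 - <<'E'
from h import *
open_jaws()
move_straight([.5095,-.331,.10],vel=.2)
q=read_camera("top");cv2.imwrite("pics/t8.png",cv2.resize(q["image"][170:310,260:400],None,fx=4,fy=4,interpolation=cv2.INTER_CUBIC))
for b in cut_out(q,"pack_center"): print(b["conf"],b["uv"],unp(q,b["uv"],.062)[0])
movep([0.5295,0.0225,0.19],[180,0,81.9])
p=read_camera("wrist");cv2.imwrite("pics/w8.png",p["image"])
for b in cut_out(p,"pack_center"): print(b["conf"],b["uv"],unp(p,b["uv"],.062)[0])
s=read_camera("scene");cv2.imwrite("pics/s8.png",s["image"])
print(get_state()["time_s"])
E
```

```text
0.96 [312.6, 229.5] [0.52950241 0.02600324 0.062     ]
0.95 [314.0, 210.8] [0.5266691  0.02445357 0.062     ]
16.0667
```

View pics/t8.png

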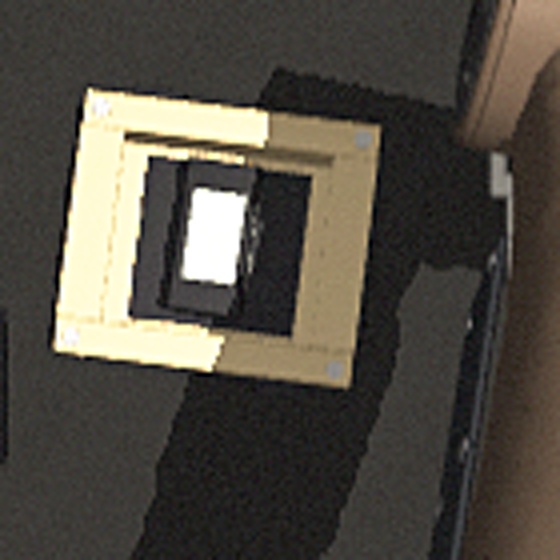

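View pics/w8.png

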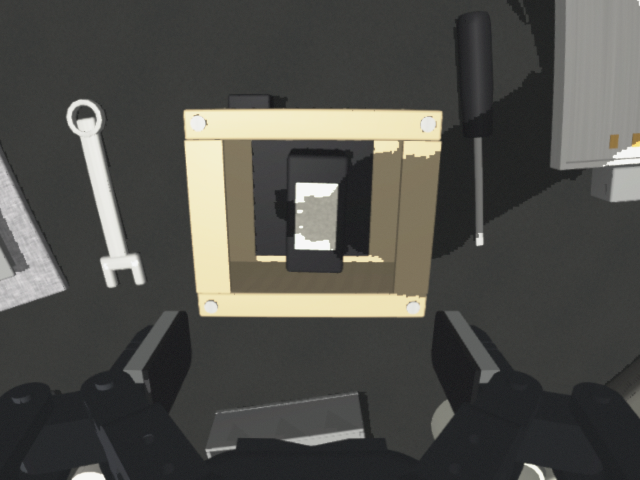

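View pics/s8.png

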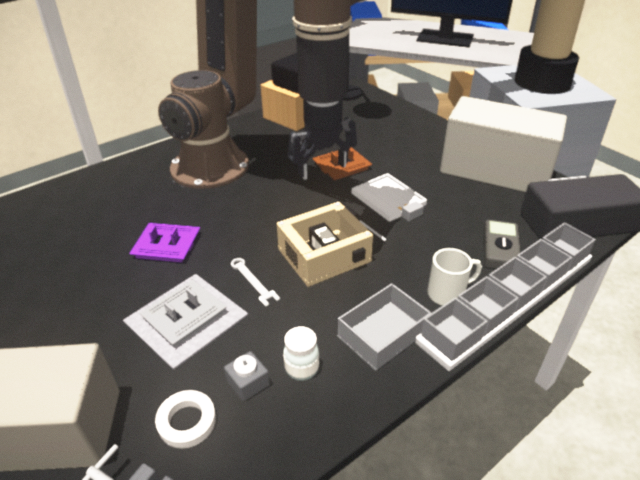

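```bash
python3 - <<'E'
from h import *
p=read_camera("wrist")
im=p["image"][140:290,250:390]
cv2.imwrite("pics/w9.png",np.clip(cv2.resize(im,None,fx=4,fy=4,interpolation=cv2.INTER_CUBIC).astype(float)*3,0,255).astype(np.uint8))
E
```

```text
(no output)
```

View pics/w9.png

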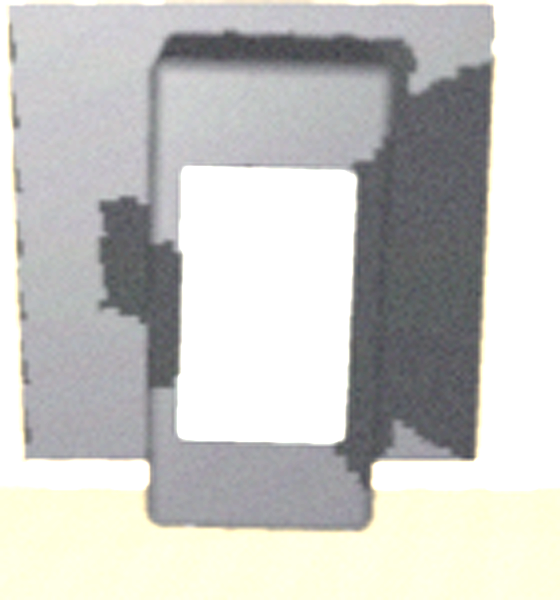

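```bash
python3 - <<'E'
from h import *
p=read_camera("wrist")
for c in ([(156,62),(393,66),(372,528),(147,523)],[(180,166),(357,168),(346,443),(178,441)]):
    w=unp(p,np.array(c)/4+[250,140]-.4,.062)[:,:2]; d=lambda a,b:np.degrees(np.arctan2(*(w[b]-w[a])[::-1]))
    print(w.round(4).tolist(),w.mean(0),d(0,1)-90,d(3,2)-90,d(0,3),d(1,2),[np.linalg.norm(w[i]-w[i-1]) for i in range(4)])
q=read_camera("top")
# tray corners from crop1 (3.8x)
c=np.array([(50,193),(258,199),(249,455),(41,447)])/3.8+[160,180]-.37
w=unp(q,c,.016)[:,:2];d=lambda a,b:np.degrees(np.arctan2(*(w[b]-w[a])[::-1]))
print("tray",w.round(4).tolist(),w.mean(0),d(3,0),d(2,1),d(1,0)-90,d(2,3)-90)
E
```

```text
[[0.4843, 0.0121], [0.4909, 0.0533], [0.5772, 0.0391], [0.5701, -0.0032]] [0.53063403 0.02533913] -9.081218838663716 -9.527032775181851 -10.161358123190885 -9.353529267316217 [np.float64(0.08710669203739434), np.float64(0.04174292548614351), np.float64(0.08742654980584247), np.float64(0.042970751427917155)]
[[0.5032, 0.0135], [0.5081, 0.0448], [0.5594, 0.0363], [0.5546, 0.0052]] [0.53131653 0.02494885] -8.787884692289083 -8.875947655646215 -9.213314431150577 -9.3459040581872 [np.float64(0.05201662009040597), np.float64(0.0316772706236949), np.float64(0.052066157390761134), np.float64(0.03155645691783329)]
tray [[0.538, 0.3665], [0.5313, 0.2327], [0.3695, 0.2401], [0.3767, 0.3729]] [0.45386136 0.30304571] -2.285159155585911 -2.60042752309066 -2.8590484969177936 -3.0770911125335516
```

The jaws are 114 mm over their backs and the mouth is 120 mm, so centring matters. I'll measure the mouth edges directly.

```bash
python3 - <<'E'
from h import *
p=read_camera("wrist")
c0=np.array([.5295,.0227]);yaw=np.radians(-8.2);ux=np.array([np.cos(yaw),np.sin(yaw)]);uy=np.array([-ux[1],ux[0]])
big=cv2.resize(p["image"][100:330,170:450],None,fx=2.8,fy=2.6,interpolation=cv2.INTER_CUBIC)
def line(hx,hy,z,c):
    P=[[*(c0+a*hx*ux+b*hy*uy),z] for a,b in((-1,-1),(-1,1),(1,1),(1,-1))]
    u=((px(p,P)-[170,100]+.5)*[2.8,2.6]).round().astype(np.int32); cv2.polylines(big,[u],True,c,1)
line(.075,.085,.08,(0,0,255));line(.055,.06,.08,(0,255,0))
cv2.imwrite("pics/w10.png",big[:600,:800])
E
```

```text
(no output)
```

View pics/w10.png

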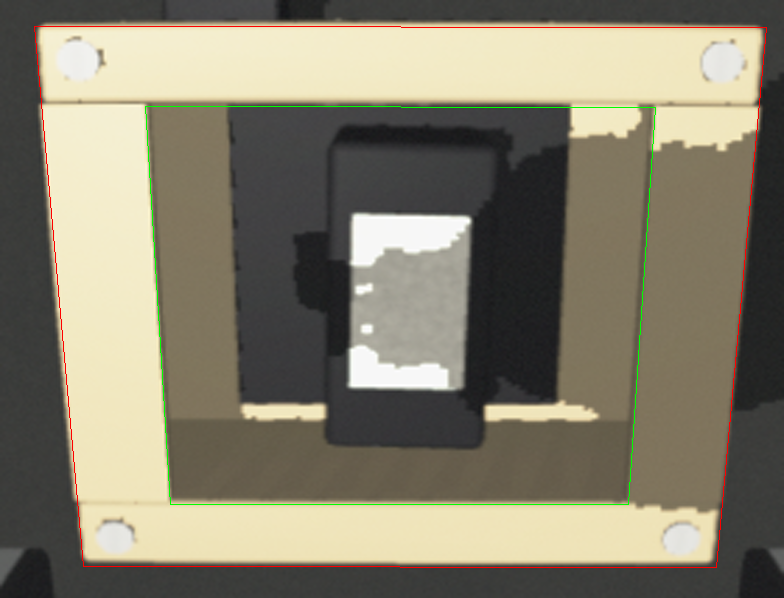

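The mouth model fits to within a pixel in y. I'll go down centred on the mouth with a force guard.

```bash
python3 - <<'E'
from h import *
move_straight([.5305,.0228,.06],vel=.15,attitude=[180,0,81.7])
r=move_straight([.5305,.0228,-.006],vel=.05,until_force=8)
s=get_state();print(r,s["time_s"],s["eef_pos"],s["wrist_force"],s["grip_width"])
p=read_camera("wrist");cv2.imwrite("pics/w11.png",p["image"])
E
```

```text
True 18.4333 [ 0.5304043   0.02285546 -0.0024088 ] [-2.89899965e+00  1.48723082e-03  9.50332506e+00] 0.08561429147379698
```

View pics/w11.png

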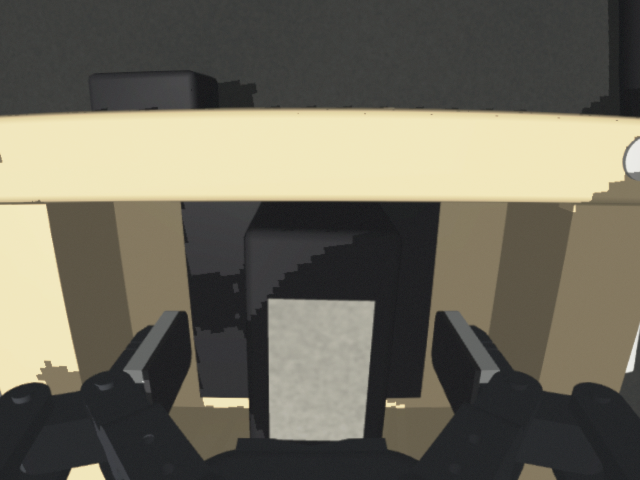

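A light touch of 9.5 N, most likely the knuckles at the ledge; the tips are already about 25 mm below the pack's top. I'll back off 4 mm and grip.

```bash
python3 - <<'E'
from h import *
move_straight([.5305,.0228,.002],vel=.05)
s=get_state();print(s["wrist_force"])
gripper_close(60)
s=get_state();print(s["time_s"],s["eef_pos"],s["wrist_force"],s["grip_width"])
r=move_straight([.5305,.0228,.02],vel=.05,until_force=25)
s=get_state();print(r,s["eef_pos"],s["wrist_force"],s["grip_width"])
p=read_camera("wrist");cv2.imwrite("pics/w12.png",p["image"])
p=read_camera("scene");cv2.imwrite("pics/s12.png",cv2.resize(p["image"][150:300,220:430],None,fx=3.5,fy=3.5))
E
```

```text
[0.81470234 0.45220961 0.57536162]
19.2083 [0.53073836 0.0229269  0.00217166] [0.10451314 1.26737538 3.41541509] 0.042819413194394404
False [0.53052088 0.02284865 0.02023222] [-0.70554146 -0.06473971 -2.88244441] 0.043173180086078386
```

View pics/w12.png

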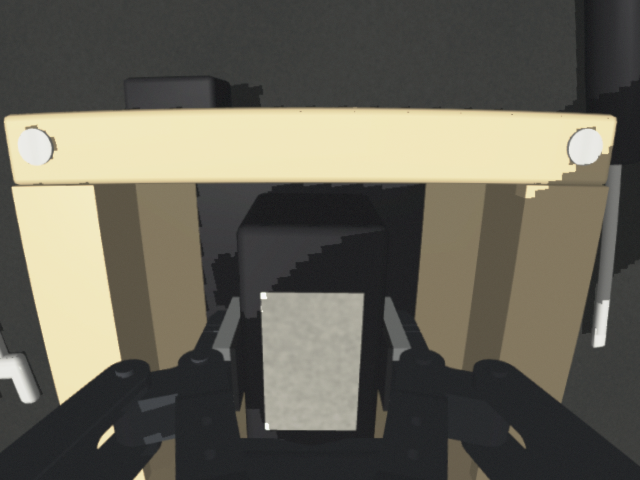

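View pics/s12.png

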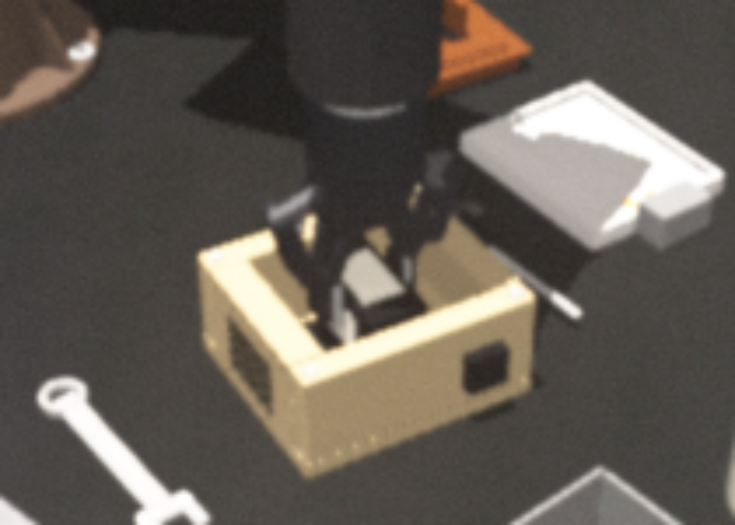

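Pack is held. I'll carry it to the tray.

```bash
python3 - <<'E'
from h import *
move_straight([.5305,.0228,.14],vel=.2)
s=get_state();print(s["wrist_force"],s["grip_width"])
p=read_camera("scene");cv2.imwrite("pics/s13.png",cv2.resize(p["image"][100:300,220:430],None,fx=3,fy=3))
movep([.454,.303,.10],[180,0,87.3])
move_straight([.454,.303,.02],vel=.15)
r=move_straight([.454,.303,-.008],vel=.03,until_force=5)
s=get_state();print(r,s["time_s"],s["eef_pos"],s["wrist_force"],s["grip_width"])
p=read_camera("wrist");cv2.imwrite("pics/w14.png",p["image"])
p=read_camera("scene");cv2.imwrite("pics/s14.png",cv2.resize(p["image"][110:260,300:460],None,fx=4,fy=4))
E
```

```text
[-0.84433123 -0.19431647 -3.13881525] 0.04274755024760531
True 23.1333 [ 0.45392741  0.30289271 -0.00184493] [-1.31900655 -0.55200555  6.03876274] 0.04331635933659039
```

View pics/w14.png

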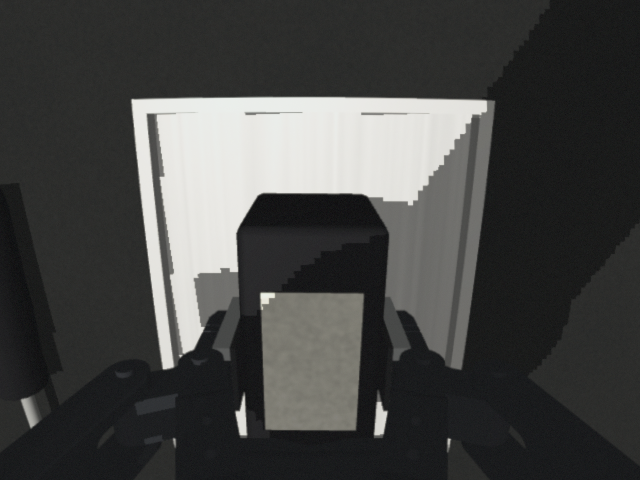

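View pics/s14.png

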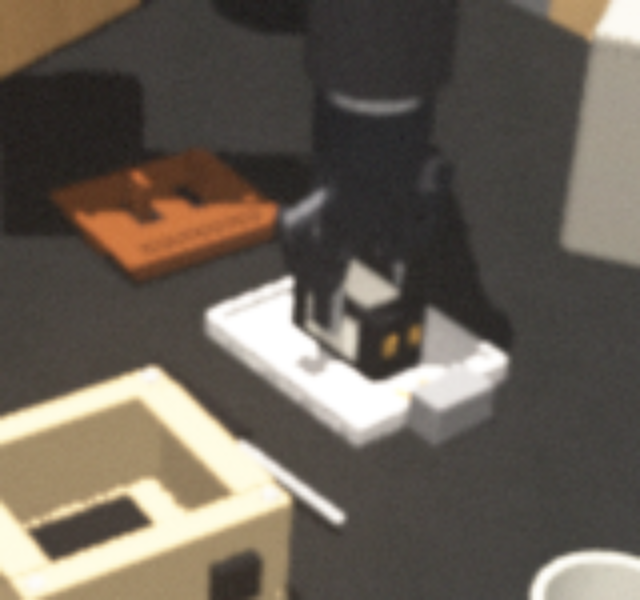

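The pack is centred in the tray and contact came at the expected height. I'll release, retreat and check.

```bash
python3 - <<'E'
from h import *
open_jaws()
move_straight([.454,.303,.16],vel=.15)
p=read_camera("wrist");cv2.imwrite("pics/w15.png",p["image"])
movep([.35,-.30,.25],[180,0,81.9])
q=read_camera("top");cv2.imwrite("pics/t15.png",q["image"])
p=read_camera("scene");cv2.imwrite("pics/s15.png",p["image"])
b=cut_out(q,"pack_center")[0];print(b["conf"],b["uv"],unp(q,b["uv"],.058)[0])
for b in cut_out(q,"cover_grip"): print(b["conf"],b["uv"],unp(q,b["uv"],.03)[0])
for l in("driver","spanner"): print(l,[(b["conf"],b["uv"]) for b in boxes_of(q,l)[:1]])
print(get_state()["time_s"])
E
```

```text
0.77 [196.6, 264.1] [0.45498762 0.29706979 0.058     ]
0.72 [193.6, 353.9] [0.24329292 0.31372627 0.03      ]
0.65 [391.0, 217.3] [ 0.55705442 -0.15975669  0.03      ]
0.57 [465.2, 236.7] [ 0.5073356  -0.33407037  0.03      ]
driver [(0.87, [254.2, 262.5])]
spanner [(0.62, [391.5, 227.2])]
27.5167
```

View pics/t15.png

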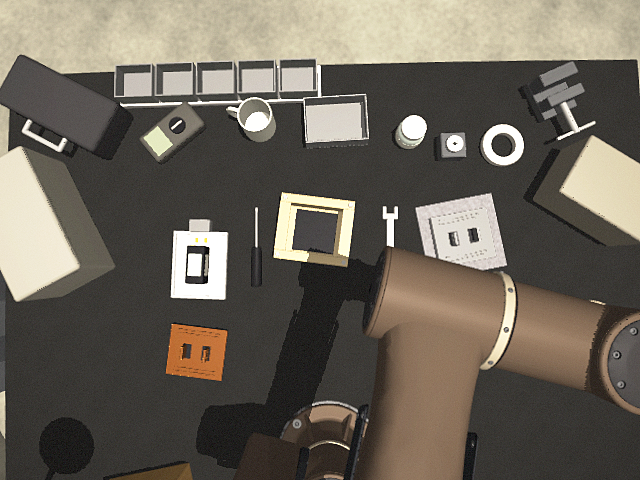

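View pics/s15.png

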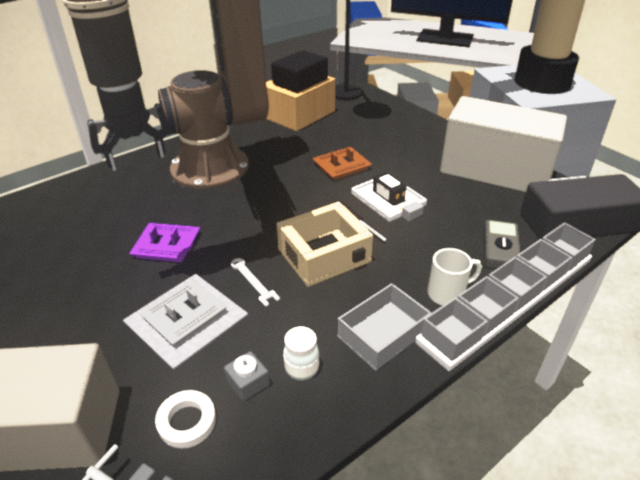

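View pics/w15.png

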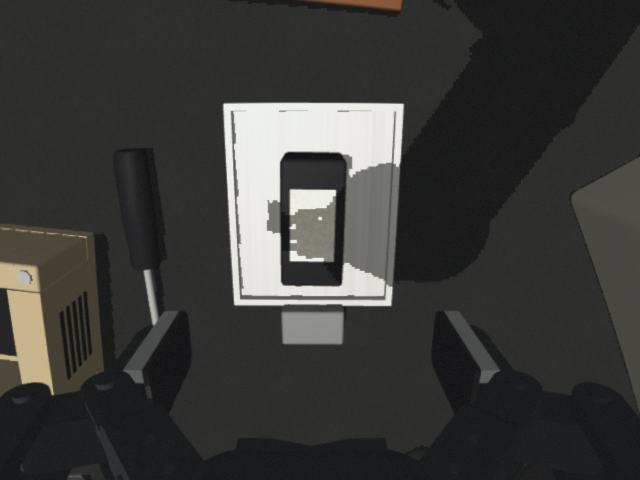

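The cover lies on the pad with its tabs up at top (465,237). The pack stands upright and lengthwise in the tray at (197,264). The driver is unmoved, and so is the visible end of the spanner.

```bash
python3 -c "
from bench import *
sign_off()"
```

```text
the job is handed in; nothing more can be done
```

The job is done and handed in at about 27.5 s of the 59 s. The grey cover lies flat on the pad with its tabs up. The battery pack stands upright near the middle of the charging tray, lengthwise along it. Both were lowered to light contact of about 6 N and then released.

- **First squeeze missed:** The jaws closed to zero between and above the tabs. The cameras showed the real fingertips about 30 mm behind the reported tool point. I corrected for that, and the second squeeze held both tabs in at 42 mm; both set-downs then made contact at the heights I expected.
- **Light touch in the bay:** On the way down to the pack the force guard stopped the arm at about 9.5 N, probably the finger knuckles on the ledge. I backed off 4 mm before gripping.
- **Last checks:** The final pictures showed both parts resting where they should be. The screwdriver is at the same pixels as at the start. The arm partly hid the spanner from above, but it looks unmoved in the side view. The other bystanders and the brown and purple look-alikes also look unmoved.
- **One disagreement:** The detector also reported a "cover" at the spanner, at (391,217), which is a false hit.

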